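# Unscrew an exam lamp's lens ring by two turns

## Robot

A 6-joint arm with a two-finger parallel gripper is mounted at the origin on the work surface. World frame = base frame: x ahead of the robot, y to its left, z up, the work surface at z = 0. Lengths are in m, angles in rad, forces in N, time in s.
With the tool pointing down it reaches from about 0.35 to 1 m from the base axis. Payload 7.1 kg.
Tool frame: the origin (TCP) lies midway between the tips of the shut fingers; the grasp point (between the pads) lies 19 mm behind it (ctrl.pinch_z is the distance from the TCP to the grasp point, in m); z points along the fingers, y is the direction in which the jaws open and shut (so a half turn about z gives the same grasp; the last joint's range is limited). The gripper opens to 85 mm and grips with 20 to 120 N. Pads are 22 mm wide; open, the fingers measure 114 mm over their backs; the gripper's body (76 mm by 85 mm) begins 54 mm behind the grasp point. The pads swing forward as they close: fully open they stand 13 mm farther back than shut.
Start: joints at [1.195, 0.423, 1.63, -0, 1.089, -0.019], TCP at [0.218, 0.586, 0.196] pointing down, gripper open.
Joint ranges: [-3, 3], [-0.9, 2.11], [0.09, 2.58], [-1.31, 4.45], [0.11, 2.69], [-2.54, 2.54]. Speed limits (rad/s): [2.39, 2.39, 3.01, 3.14, 3.14, 3.14].

## Interface

Orientations are given as a unit quaternion [w, x, y, z].
In Python, from bench import ctrl gives the robot as it stands.
- The arm moves only by the tool play_rows, never from a script. Its argument "deltas" is a list of rows, each a list of 3 entries, a list of its own where there are three numbers: the shift along the tool's x, y, z in m, then the turn, a rotation vector about the tool's x, y, z in rad, then the gripper's target within -1 to 1 (fully open at 1, half-way at 0, shut at -1). In form: [[[tx, ty, tz], [rx, ry, rz], claw], ...]. A call has exactly 5 rows; each row is the pose to reach, as a shift and turn from the pose commanded when the call began, along the tool's axes at that moment; what a row does not reach only later rows make up. A row lasts 1/12 s, in which the tool goes at most 41.7 mm and 7.16 degrees, less where a joint would pass 70% of its speed; a pose out of reach is approached as far as the arm can. A call with a gripper value outside its range is refused whole. The fingers move at their own pace and stop on an object; the grip force is fixed at half the most. Time passes only in rows, so rows that repeat a pose let the fingers close, or fill a call up. It gives the time, the measured TCP pose, the force and the opening at its end, in the units of the state.
- ctrl.get_obs(): the state, without advancing time (a new reading comes with each control period).
- ctrl.read_camera(name): name is "scene" or "top" or "wrist"; returns the picture (400x640x3 uint8, red, green, blue); there is no depth.
- ctrl.camera_info(name): a dict with "fx", "fy", "cx", "cy" (pixels), "k1" (the pictures are not rectified: a ray, as slopes to the right and down, at radius r is drawn at 1 + k1 r^2 times it, then the intrinsics apply), "origin" and "rotation" of the camera in the world; the wrist camera has in their place "mount" (4x4, takes a point from camera to tool coordinates, whose origin is the TCP and whose axes are the flange's). Camera axes: x right, y down, z forward; pixel columns grow to the right and rows downward; lengths in m; the calibration is good to about 2 mm. A picture is of the moment at which its call begins: read the wrist's pose just before it. camera_info takes no time and is no camera call.
- ctrl.close_job(): hands the job in, once; it reports no verdict.
The state is a dict: "time_s": time; "joint_positions": joint angles; "qd": joint speeds; "effort": joint torques, N m; "ee_pos": TCP position; "tcp_rot": TCP orientation; "ft_force": force on the tool from outside, world axes, zero at the start; "torque": the same for the moment, N m; "gripper_width": finger opening in m.
Only numpy, scipy, OpenCV 4.12 (cv2) and the standard library are available. Lean on these libraries where they do the work, as an engineer would, in place of code of your own. Each camera call takes 0.05 s, during which the arm holds its last target.

## Task

Loosen the knurled black lens ring of the exam lamp by rolling a fingertip along its rim, anticlockwise seen from above: its yellow mark starts a little past the red line on the lamp, so let it pass that line once and stop it opposite the line the second time, which is two full turns out from tight, and not half a turn beyond, where the lens would come off. Only push on the rim, grasp and lift nothing, keep off the lens glass and leave the other things on the bench where they are. Finish with the hand clear of everything.

Things in the scene. Friction and masses are not known exactly. Their poses are not given: they have to be found in the camera images.
- lamp_head: Exam lamp head lying face up in a grey cradle, fixed to the bench. White round body; origin at the centre of its underside on the bench, z up. From below: cradle plate 150 x 150 x 12 mm, body widening to a shoulder of 144 mm diameter whose top is 52 mm above the bench, then a neck of 92 mm diameter up to the ring. Its -x axis points to the red line; a swivel stub sticks out 105 mm along its +x, 45 mm high.
- ring_axis (a point): Fixed point on the vertical axis of the lens ring, 94 mm above the bench, level with the ring's top when it is tight. The ring is black, reaching from 66 to 94 mm above the bench when tight, rising 2 mm a turn; its wall is 104 mm in outer diameter, with 30 upright half-round ribs that bring it to 110 mm (knurled rim). Its flat top is 12 mm wide; inside it, 6 mm lower, is the lens.
- lens_ring (a joint): Turn of the lens ring in rad: 0 fully tight, with the yellow mark opposite the red line; grows anticlockwise seen from above (loosening), 6.283 a full turn; it starts between 0 and 1.2 and can turn to 18.8. It turns stiffly (about 0.09 N m, some 1.7 N at the rim) and stays where it is left.
- ring_mark (a point): Yellow mark on the ring's top face and side, 46 mm from the axis, 95 mm above the bench when tight, 10 mm wide; turns with the ring.
- index_line (a point): Red radial line on the lamp's shoulder, just outside the ring, 63 mm from the ring's axis and 53 mm above the bench; fixed.
- lens: Round clear lens of 78 mm diameter inside the ring, its glass 88 mm above the bench; fixed, not to be pressed. Origin at the lamp's origin.
- amber_jar: Loose amber jar with white cap, 44 mm in diameter, 75 mm high, standing near the lamp; origin at the centre of its underside.
- dropper: Loose white dropper bottle with red cap, 26 mm in diameter, 62 mm high, standing near the lamp; origin at the centre of its underside.
- cartridge: Loose black two-barrel cartridge with pale label, lying near the lamp, 103 x 48 x 24 mm, long along its x; origin under its middle.
- elevator: Loose steel hand instrument lying near the lamp, 133 x 18 x 16 mm, blade towards its -x; origin under the middle of its handle.
- syringe: Loose white syringe with blue plunger lying on the bench to the right, 120 x 34 x 16 mm, long along its x; origin under its barrel.
- steel_cup: Loose open steel cup standing on the bench to the left, 64 mm in diameter, 45 mm high; origin at the centre of its underside.

How it is judged:
By the outcome, as a careful person would: the job done as asked, in the order asked, and still so for the second after the job is handed in, with the robot touching nothing.
It also fails if it takes over 64 s, if anything falls off the work surface, if the arm or the gripper's body presses on something with over 40 N, if the wrist force passes 120 N, or if a joint passes its speed limit or range.

## Working session

There is one attempt and no reset: what is moved stays moved. The work goes in short steps, Python scripts to look and compute and a tool call to move; the robot and the scene stay as the last step left them, time stands still between calls to the robot, and variables do not carry over. Pictures are saved under pics/ and viewed, and the job is handed in when it is done.

Besides the shell and the picture viewer there is one more tool, called after "Request:" by a JSON object that holds its "name" and its "arguments". play_rows: Moves the arm, as the interface text tells. Its arguments: {"type":"object","properties":{"deltas":{"type":"array","items":{"type":"array"}}},"required":["deltas"]}

```bash
mkdir -p pics; ls
python3 - <<'E'
from bench import ctrl
import cv2,json
o=ctrl.get_obs();print(o)
for n in("scene","top","wrist"):
    print(n,ctrl.camera_info(n))
    cv2.imwrite(f"pics/{n}0.png",ctrl.read_camera(n)[:,:,::-1])
E
```

```text
pics
{'time_s': 0.0, 'joint_positions': array([ 1.19498182e+00,  4.23885582e-01,  1.63073486e+00, -1.56137058e-06,
        1.08860356e+00, -1.90093605e-02]), 'qd': array([ 2.35446261e-04, -4.41979164e-05, -1.90366687e-04,  7.34620531e-04,
       -1.86942782e-03, -9.29455032e-04]), 'effort': array([ 1.33711230e-03, -5.57381380e+01, -2.81752217e+01,  2.11183169e-05,
        7.30900909e-03, -1.82011223e-05]), 'ee_pos': array([0.21804997, 0.58505133, 0.19500019]), 'tcp_rot': array([-1.59301754e-04,  1.77457313e-01,  9.84128161e-01, -7.99966003e-04]), 'ft_force': array([ 0.12075185, -0.17876498,  0.50041456]), 'torque': array([0.02629477, 0.01299055, 0.04102482]), 'gripper_width': 0.08519477752161476}
scene {'fx': 483.99463140154523, 'fy': 483.99463140154523, 'cx': 325.94203294887603, 'cy': 202.09576787364657, 'k1': -0.13430282813317804, 'origin': array([1.32964108, 0.15944921, 1.10939222]), 'rotation': array([-0.21025112,  0.61522256,  0.71471583, -0.25783123])}
top {'fx': 481.63656607730235, 'fy': 481.63656607730235, 'cx': 321.74986688853886, 'cy': 196.7003826748411, 'k1': 0.0017076363520566412, 'origin': array([0.45212412, 0.01105179, 1.34304342]), 'rotation': array([ 0.01861325, -0.70088034,  0.71212996, -0.03593354])}
wrist {'fx': 295.21954347352164, 'fy': 295.21954347352164, 'cx': 322.62375179575105, 'cy': 199.69966821626727, 'k1': -0.04910345144748644, 'mount': array([[ 4.59640860e-04, -9.50862467e-01, -3.09613239e-01,
         7.93225011e-02],
       [ 9.99999489e-01,  1.58286085e-04,  9.98446734e-04,
         7.21287050e-04],
       [-9.00378057e-04, -3.09613540e-01,  9.50862054e-01,
        -1.78850763e-01],
       [ 0.00000000e+00,  0.00000000e+00,  0.00000000e+00,
         1.00000000e+00]])}
```

View pics/top0.png

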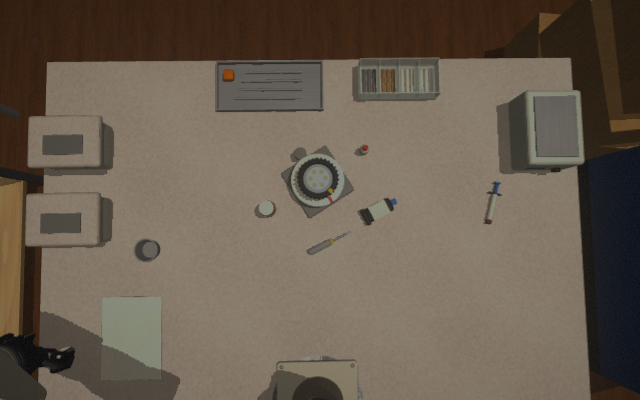

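View pics/scene0.png

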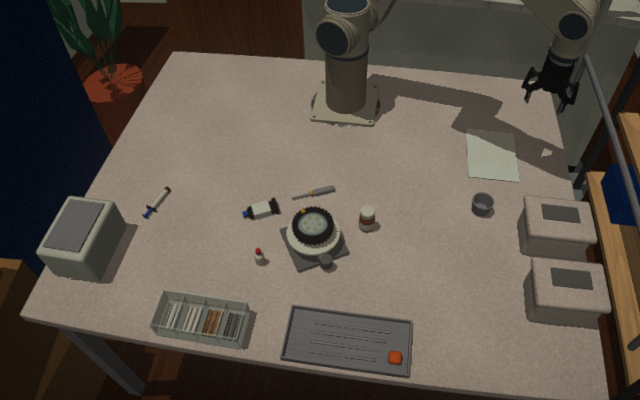

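View pics/wrist0.png

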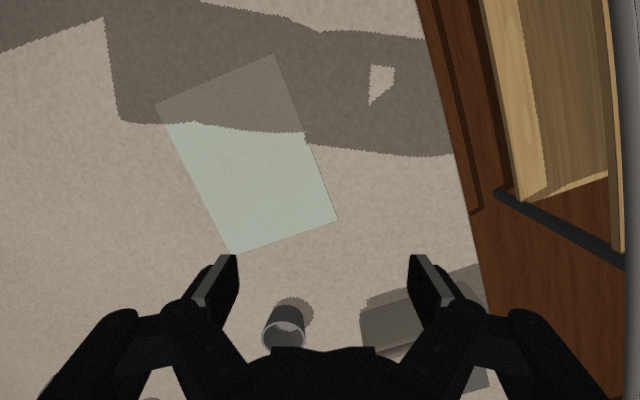

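```bash
cat > h.py <<'E'
import numpy as np,cv2
from bench import ctrl
from scipy.spatial.transform import Rotation as R
def q2R(q): return R.from_quat([q[1],q[2],q[3],q[0]]).as_matrix()
def cam(n,obs=None):
    i=ctrl.camera_info(n)
    if n=="wrist":
        o=obs; T=np.eye(4);T[:3,:3]=q2R(o["tcp_rot"]);T[:3,3]=o["ee_pos"]
        M=T@i["mount"];return i,M[:3,3],M[:3,:3]
    return i,np.array(i["origin"]),q2R(i["rotation"])
def proj(P,n,obs=None):
    i,o,A=cam(n,obs);c=(np.atleast_2d(P)-o)@A
    s=c[:,:2]/c[:,2:];s=s*(1+i["k1"]*(s**2).sum(1,keepdims=True))
    return s*[i["fx"],i["fy"]]+[i["cx"],i["cy"]]
def back(px,z,n,obs=None):
    i,o,A=cam(n,obs);d=(np.atleast_2d(px).astype(float)-[i["cx"],i["cy"]])/[i["fx"],i["fy"]]
    s=d.copy()
    for _ in range(20): s=d/(1+i["k1"]*(s**2).sum(1,keepdims=True))
    v=np.c_[s,np.ones(len(s))]@A.T
    return o+v*((z-o[2])/v[:,2:])
E
python3 - <<'E'
from h import *
for nm,px,z in [("ringc",(318,179),.094),("jar",(266,209),.075),("drop",(364,150),.062),("cart",(378,211),.02),("elev",(328,243),.01),("red",(330,198),.053),("mark",(331,191),.094),("cup",(148,250),.045),("stub",(299,155),.045)]:
    print(nm,back(px,z,"top").round(3))
print(back([(320,155),],0,'top'),back([(313,226)],.094,'scene'))
for n,(x,y,w,h) in (("top",(240,120,180,140)),("scene",(230,160,170,130))):
    im=cv2.imread(f"pics/{n}0.png")[y:y+h,x:x+w]
    cv2.imwrite(f"pics/{n}0z.png",cv2.resize(im,None,fx=4,fy=4,interpolation=cv2.INTER_CUBIC))
E
```

```text
ringc [[ 0.595 -0.011  0.094]]
jar [[0.52  0.126 0.075]]
drop [[ 0.675 -0.137  0.062]]
cart [[ 0.512 -0.177  0.02 ]]
elev [[ 0.427 -0.038  0.01 ]]
red [[ 0.548 -0.044  0.053]]
mark [[ 0.563 -0.045  0.094]]
cup [[0.417 0.443 0.045]]
stub [[0.667 0.038 0.045]]
[[ 0.6735668  -0.01980764  0.        ]] [[ 0.60741091 -0.00473162  0.094     ]]
```

View pics/top0z.png

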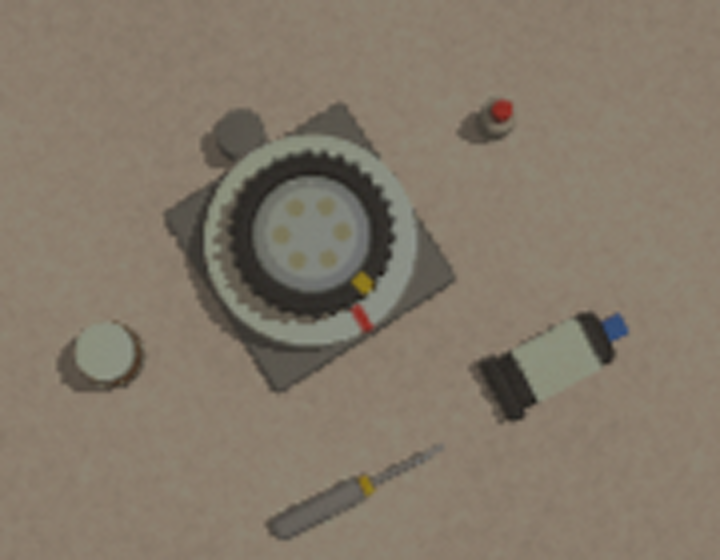

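View pics/scene0z.png

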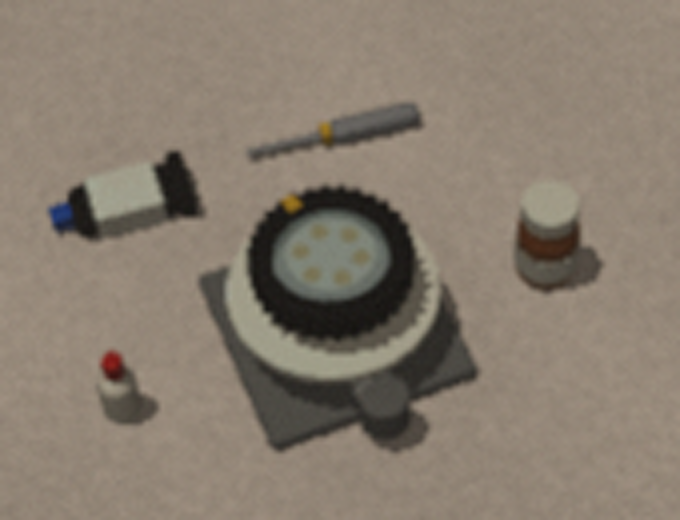

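Request:
{"name": "play_rows", "arguments": {"deltas": [[[-0.0325, -0.0197, 0], [0, 0, -0.07], -1], [[-0.065, -0.0394, 0], [0, 0, -0.14], -1], [[-0.0975, -0.0591, 0], [0, 0, -0.21], -1], [[-0.13, -0.0788, 0], [0, 0, -0.28], -1], [[-0.1625, -0.0985, 0], [0, 0, -0.356], -1]]}}

```text
time_s: 0.57
ee_pos: [0.3367, 0.435, 0.1956]
tcp_rot: [-0.0, -0.002, 1.0, -0.0]
ft_force: [0.8, -0.3, 0.1]
gripper_width: 0.0251
```

Request:
{"name": "play_rows", "arguments": {"deltas": [[[-0.023, -0.03, 0], [0, 0, 0], -1], [[-0.046, -0.06, 0], [0, 0, 0], -1], [[-0.069, -0.09, 0], [0, 0, 0], -1], [[-0.092, -0.12, 0], [0, 0, 0], -1], [[-0.115, -0.15, 0], [0, 0, 0], -1]]}}

```text
time_s: 0.98
ee_pos: [0.4517, 0.2848, 0.1958]
tcp_rot: [-0.0, 0.0, 1.0, -0.0]
ft_force: [1.1, 0.6, 0.0]
gripper_width: -0.0001
```

Request:
{"name": "play_rows", "arguments": {"deltas": [[[-0.023, -0.03, 0], [0, 0, 0], -1], [[-0.046, -0.06, 0], [0, 0, 0], -1], [[-0.069, -0.09, 0], [0, 0, 0], -1], [[-0.092, -0.12, 0], [0, 0, 0], -1], [[-0.115, -0.15, 0], [0, 0, 0], -1]]}}

```text
time_s: 1.4
ee_pos: [0.5666, 0.1346, 0.1957]
tcp_rot: [-0.0, 0.0, 1.0, -0.0]
ft_force: [0.6, 0.4, 0.1]
gripper_width: 0.0002
```

Request:
{"name": "play_rows", "arguments": {"deltas": [[[-0.023, -0.03, 0], [0, 0, 0], -1], [[-0.046, -0.06, 0], [0, 0, 0], -1], [[-0.069, -0.09, 0], [0, 0, 0], -1], [[-0.092, -0.12, 0], [0, 0, 0], -1], [[-0.115, -0.147, 0], [0, 0, 0], -1]]}}

```text
time_s: 1.82
ee_pos: [0.6814, -0.0128, 0.1955]
tcp_rot: [-0.0, 0.001, 1.0, -0.0]
ft_force: [0.5, 0.4, -1.0]
gripper_width: 0.0001
```

Run:
```python
from h import *
o=ctrl.get_obs();print(o['ee_pos'],o['tcp_rot'],o['gripper_width'],o['joint_positions'].round(2))
im=ctrl.read_camera("wrist")
cv2.imwrite("pics/w1.png",im[:,:,::-1])
for c in [(.595,-.011)]:
    print(proj([[*c,.094],[.595,-.011,.052]],"wrist",o))
```

```text
[ 0.68142185 -0.01281374  0.19549811] [-3.00443766e-04  6.99274830e-04  9.99999710e-01 -4.00570754e-05] 0.00012650425727536317 [-0.04  0.51  1.49 -0.    1.14 -1.61]
[[323.54270685  95.56004054]
 [323.40701097  96.69106522]]
```

View pics/w1.png

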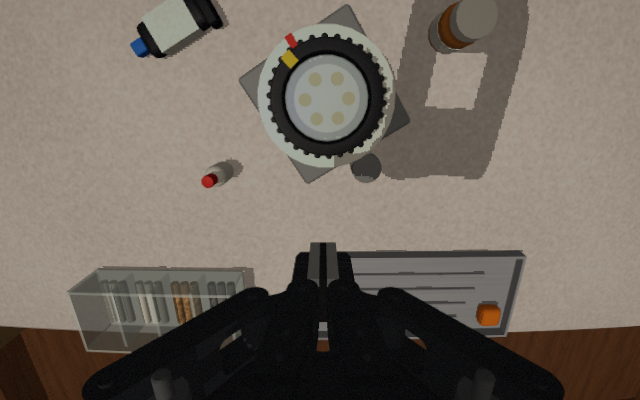

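```bash
cat >> h.py <<'E'
def ringfit(im,o,z,c0):
    """annulus fit: back-project dark ring pixels to plane z"""
    g=cv2.GaussianBlur(cv2.cvtColor(im,cv2.COLOR_RGB2GRAY),(3,3),0)
    out=[]
    c=np.array(c0,float)
    for it in range(3):
        inn=[];ou=[]
        for a in np.arange(0,2*np.pi,np.pi/90):
            u=np.array([np.cos(a),np.sin(a)])
            rs=np.arange(.030,.066,.0005)
            P=np.c_[c+rs[:,None]*u,np.full(len(rs),z)]
            p=proj(P,"wrist",o).astype(np.float32)
            v=cv2.remap(g,p[None,:,0],p[None,:,1],cv2.INTER_LINEAR)[0]
            d=v<75
            k=np.where(d)[0]
            if len(k)<8: continue
            inn.append(c+rs[k[0]]*u)
        A=np.array(inn);M=np.c_[2*A,np.ones(len(A))];s=np.linalg.lstsq(M,(A**2).sum(1),rcond=None)[0]
        c=s[:2]; r=np.sqrt(s[2]+c@c)
    return c,r,len(A)
def markang(im,o,c,z):
    hsv=cv2.cvtColor(im,cv2.COLOR_RGB2HSV);res=[]
    yy,xx=np.mgrid[0:400,0:640]
    for nm,lo,hi,zz,r0,r1 in (("mark",(18,120,80),(32,255,255),z,.038,.056),("red",(0,140,80),(8,255,255),.053,.054,.074)):
        m=cv2.inRange(hsv,lo,hi)
        if nm=="red": m|=cv2.inRange(hsv,(172,140,80),(180,255,255))
        ys,xs=np.where(m>0)
        if len(xs)==0: res.append((nm,None));continue
        P=back(np.c_[xs,ys],zz,"wrist",o)[:,:2]-c;r=np.hypot(*P.T);k=(r>r0)&(r<r1)
        if k.sum()<3: res.append((nm,None));continue
        q=P[k].mean(0);res.append((nm,int(k.sum()),round(np.degrees(np.arctan2(q[1],q[0])),1),round(np.hypot(*q)*1e3,1)))
    return res
E
python3 - <<'E'
from h import *
o=ctrl.get_obs()
im=cv2.imread("pics/w1.png")[:,:,::-1].copy()
print(back([(327,97)],.094,"wrist",o))
c,r,n=ringfit(im,o,.094,(.596,-.008));print(c,r,n)
for zz in (.094,): print(markang(im,o,c,zz))
t=cv2.imread("pics/w1.png")
for rr,z in ((.055,.094),(.040,.094),(.072,.052)):
    a=np.arange(0,6.28,.02);p=proj(np.c_[c[0]+rr*np.cos(a),c[1]+rr*np.sin(a),np.full(len(a),z)],"wrist",o)
    p=(p*4).astype(int)-[880,0]
    if rr==.055:t=cv2.resize(t,None,fx=4,fy=4,interpolation=cv2.INTER_CUBIC)[0:800,880:1720].copy()
    cv2.polylines(t,[p.reshape(-1,1,2)],True,(255,0,255),1)
cv2.imwrite("pics/w1z.png",cv2.resize(t,(630,600)))
E
```

```text
[[ 0.60077264 -0.01268732  0.094     ]]
[ 0.60237755 -0.01342194] 0.03749434995816769 175
[('mark', 185, np.float64(-136.2), np.float64(46.8)), ('red', 106, np.float64(-148.4), np.float64(65.5))]
```

View pics/w1z.png

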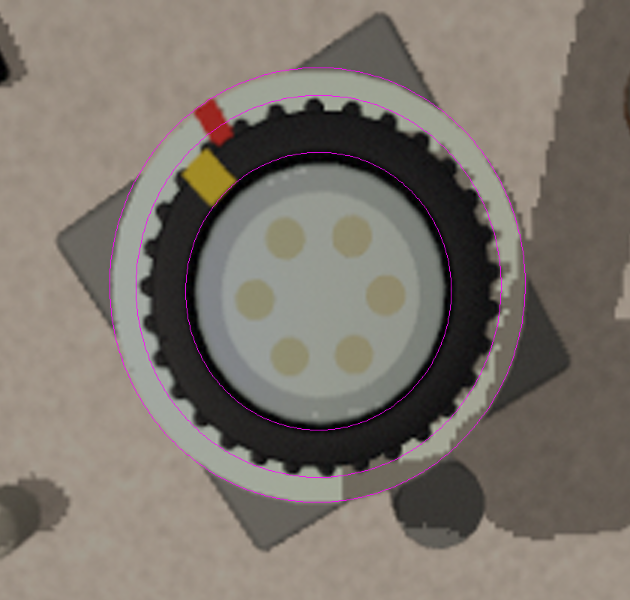

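Run:
```python
from h import *
c=np.array([.6024,-.0134])
for n,(x,y,w,h) in (("top",(270,135,100,90)),("scene",(270,190,100,90))):
    t=cv2.resize(cv2.imread(f"pics/{n}0.png")[y:y+h,x:x+w],None,fx=6,fy=6,interpolation=cv2.INTER_CUBIC)
    for rr,z in ((.055,.094),(.040,.094),(.072,.052)):
        a=np.arange(0,6.28,.02);p=proj(np.c_[c[0]+rr*np.cos(a),c[1]+rr*np.sin(a),np.full(len(a),z)],n)
        p=((p-[x,y])*6+3).astype(int);cv2.polylines(t,[p.reshape(-1,1,2)],True,(255,0,255),1)
    cv2.imwrite(f"pics/{n}0c.png",t)
```

```text
(no output)
```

View pics/top0c.png

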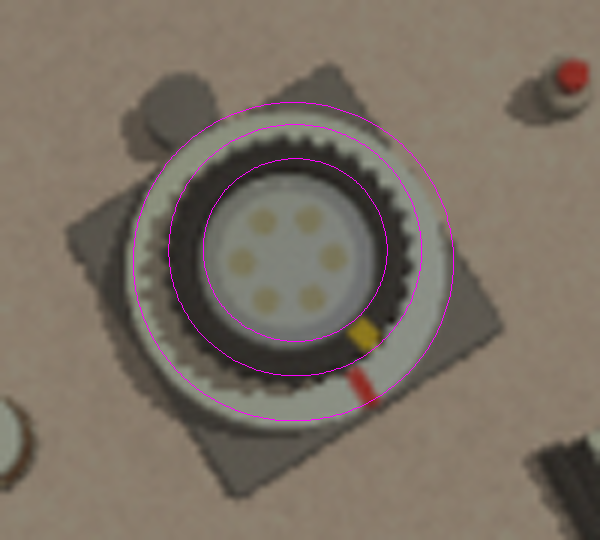

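View pics/scene0c.png

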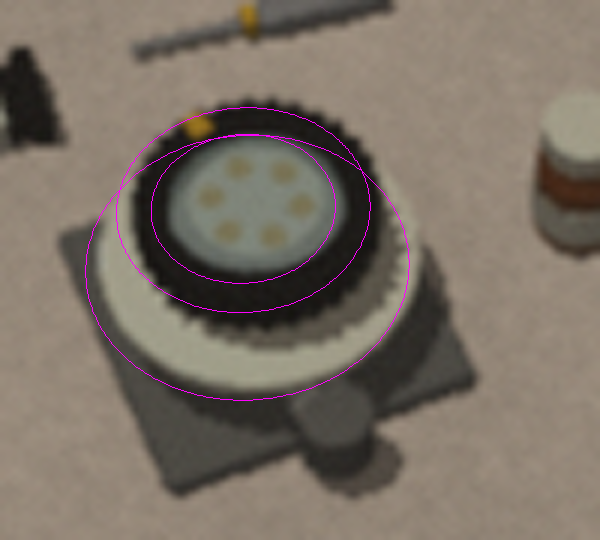

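Run:
```python
from h import *
o=ctrl.get_obs()
t=cv2.imread("pics/w1.png")[225:325,240:400]
t=cv2.convertScaleAbs(t,alpha=3,beta=10)
cv2.imwrite("pics/w1f.png",cv2.resize(t,None,fx=5,fy=5,interpolation=cv2.INTER_CUBIC))
e=o['ee_pos']
for dx in(-.011,.011):
  for dy in (-.0145,-.01,.01,.0145):
    for dz in (0,.02): print(dx,dy,dz,proj([e+[dx,dy,dz]],"wrist",o).round(0))
```

```text
-0.011 -0.0145 0 [[299. 214.]]
-0.011 -0.0145 0.02 [[296. 226.]]
-0.011 -0.01 0 [[306. 214.]]
-0.011 -0.01 0.02 [[304. 226.]]
-0.011 0.01 0 [[337. 214.]]
-0.011 0.01 0.02 [[338. 226.]]
-0.011 0.0145 0 [[344. 214.]]
-0.011 0.0145 0.02 [[346. 226.]]
0.011 -0.0145 0 [[300. 245.]]
0.011 -0.0145 0.02 [[297. 260.]]
0.011 -0.01 0 [[307. 245.]]
0.011 -0.01 0.02 [[305. 260.]]
0.011 0.01 0 [[336. 245.]]
0.011 0.01 0.02 [[338. 260.]]
0.011 0.0145 0 [[343. 245.]]
0.011 0.0145 0.02 [[345. 260.]]
```

View pics/w1f.png

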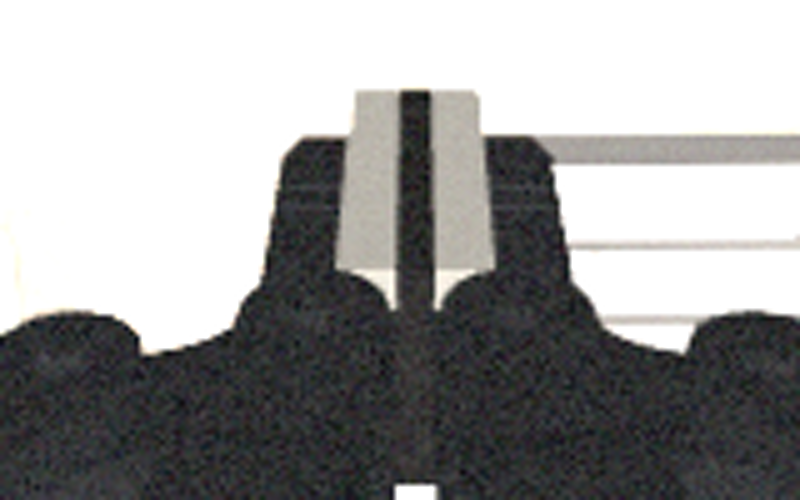

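Request:
{"name": "play_rows", "arguments": {"deltas": [[[0, 0, 0.03], [0, 0, 0], -1], [[0, 0, 0.06], [0, 0, 0], -1], [[0, 0, 0.09], [0, 0, 0], -1], [[0, 0, 0.115], [0, 0, 0], -1], [[0, 0, 0.1255], [0, 0, 0], -1]]}}

```text
time_s: 2.28
ee_pos: [0.6778, -0.0105, 0.066]
tcp_rot: [-0.003, 0.0, 1.0, 0.0]
ft_force: [-0.6, 0.4, 0.4]
gripper_width: 0.0001
```

Run:
```python
from h import *
o=ctrl.get_obs();print(o['ee_pos'],o['tcp_rot'],o['ft_force'])
im=ctrl.read_camera("wrist");cv2.imwrite("pics/w2.png",im[:,:,::-1])
o=ctrl.get_obs();print(o['ee_pos'],o['tcp_rot'],o['ft_force'])
```

```text
[ 0.67779919 -0.01053967  0.06602818] [-3.17252287e-03  4.49749668e-04  9.99994861e-01  1.07927456e-04] [-0.59325347  0.38919764  0.41252636]
[ 0.67756479 -0.01050721  0.06555313] [-3.61408468e-03  4.21651904e-04  9.99993373e-01  1.16566734e-04] [-0.47171845 -0.41341075 -1.67781994]
```

View pics/w2.png

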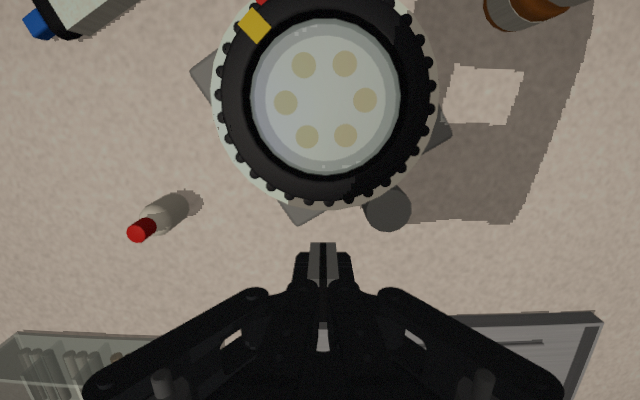

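Run:
```python
from h import *
o=ctrl.get_obs()
im=cv2.imread("pics/w2.png")[:,:,::-1].copy()
c,r,n=ringfit(im,o,.094,(.601,-.012));print(c,r,n,markang(im,o,c,.094))
```

```text
[ 0.59735277 -0.00858475] 0.036572644606030866 180 [('mark', 660, np.float64(-136.0), np.float64(46.9)), ('red', 38, np.float64(-146.8), np.float64(66.9))]
```

Request:
{"name": "play_rows", "arguments": {"deltas": [[[0.002, -0.018, 0], [0, 0, 0], -1], [[0.004, -0.018, -0.003], [0, 0, 0], -1], [[0.006, -0.018, -0.005], [0, 0, 0], -1], [[0.008, -0.018, -0.005], [0, 0, 0], -1], [[0.01, -0.018, -0.005], [0, 0, 0], -1]]}}

```text
time_s: 2.75
ee_pos: [0.6714, -0.0282, 0.0767]
tcp_rot: [0.001, 0.0, 1.0, 0.0]
ft_force: [-0.1, 0.1, 0.1]
gripper_width: 0.0001
```

Request:
{"name": "play_rows", "arguments": {"deltas": [[[0.001, 0, 0.003], [0, 0, 0], -1], [[0.002, 0, 0.005], [0, 0, 0], -1], [[0.003, 0, 0.005], [0, 0, 0], -1], [[0.004, 0, 0.005], [0, 0, 0], -1], [[0.005, 0, 0.005], [0, 0, 0], -1]]}}

```text
time_s: 3.17
ee_pos: [0.6656, -0.0286, 0.0702]
tcp_rot: [-0.0, 0.0, 1.0, 0.0]
ft_force: [-0.2, -0.1, -0.2]
gripper_width: 0.0
```

Request:
{"name": "play_rows", "arguments": {"deltas": [[[0.001, 0, 0], [0, 0, 0], -1], [[0.002, 0, 0], [0, 0, 0], -1], [[0.003, 0, 0], [0, 0, 0], -1], [[0.003, 0, 0], [0, 0, 0], -1], [[0.003, 0, 0], [0, 0, 0], -1]]}}

```text
time_s: 3.58
ee_pos: [0.6627, -0.0287, 0.0703]
tcp_rot: [0.0, 0.0, 1.0, -0.0]
ft_force: [-0.0, 0.7, 0.5]
gripper_width: 0.0002
```

Request:
{"name": "play_rows", "arguments": {"deltas": [[[0.001, 0, 0], [0, 0, 0], -1], [[0.002, 0, 0], [0, 0, 0], -1], [[0.003, 0, 0], [0, 0, 0], -1], [[0.003, 0, 0], [0, 0, 0], -1], [[0.003, 0, 0], [0, 0, 0], -1]]}}

```text
time_s: 4.0
ee_pos: [0.6597, -0.0287, 0.0703]
tcp_rot: [-0.0, 0.0, 1.0, 0.0]
ft_force: [0.1, -0.3, -0.4]
gripper_width: 0.0003
```

Run:
```python
from h import *
im=ctrl.read_camera("wrist");cv2.imwrite("pics/w3.png",cv2.resize(im[100:300,200:460,::-1],None,fx=3,fy=3,interpolation=cv2.INTER_CUBIC))
o=ctrl.get_obs();print(o['ee_pos'],o['tcp_rot'],o['ft_force'])
```

```text
[ 0.65978074 -0.02867592  0.07034725] [ 3.46392352e-05  3.80231165e-04  9.99999927e-01 -4.99847647e-06] [ 0.01697334  0.08574027 -0.58739204]
```

View pics/w3.png

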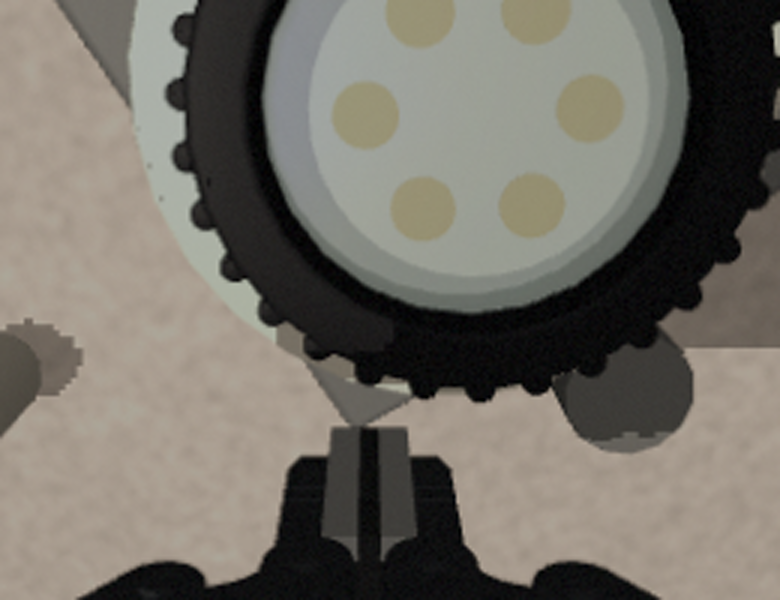

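Run:
```python
from h import *
im=ctrl.read_camera("scene");
o=ctrl.get_obs();e=o['ee_pos']
p=proj([e,e+[.011,0,0],e+[0,0,.02],e+[0,0,.04]],"scene");print(p)
x,y=int(p[0][0])-60,int(p[0][1])-60
t=cv2.resize(im[y:y+100,x:x+120,::-1],None,fx=6,fy=6,interpolation=cv2.INTER_CUBIC);t=cv2.convertScaleAbs(t,alpha=1.6)
for q in p: cv2.circle(t,tuple(((q-[x,y])*6+3).astype(int)),3,(255,0,255),-1)
cv2.imwrite("pics/s3.png",t)
```

```text
[[300.70288561 246.62697571]
 [299.9052669  250.17545899]
 [300.24615908 242.26255451]
 [299.77811646 237.78337104]]
```

View pics/s3.png

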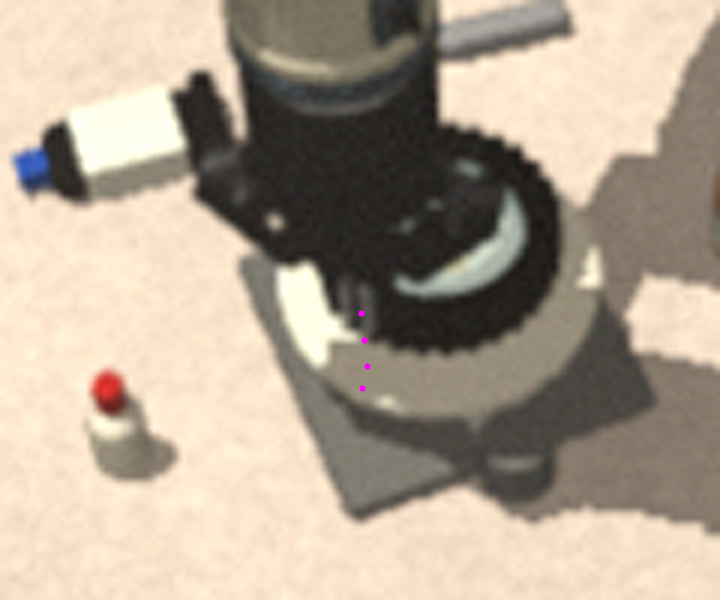

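Request:
{"name": "play_rows", "arguments": {"deltas": [[[0.001, 0, 0], [0, 0, 0], -1], [[0.002, 0, 0], [0, 0, 0], -1], [[0.003, 0, 0], [0, 0, 0], -1], [[0.004, 0, 0], [0, 0, 0], -1], [[0.005, 0, 0], [0, 0, 0], -1]]}}

```text
time_s: 4.52
ee_pos: [0.6546, -0.0287, 0.0703]
tcp_rot: [-0.0, 0.0, 1.0, -0.0]
ft_force: [0.6, -0.2, -0.9]
gripper_width: 0.0001
```

Run:
```python
from h import *
im=ctrl.read_camera("wrist");cv2.imwrite("pics/w4.png",cv2.resize(im[100:300,200:460,::-1],None,fx=3,fy=3,interpolation=cv2.INTER_CUBIC))
o=ctrl.get_obs();print(o['ee_pos'],o['tcp_rot'],o['ft_force'],o['joint_positions'],o['gripper_width'])
```

```text
[ 0.65439292 -0.02865939  0.0702665 ] [-1.71253605e-04  3.88265848e-04  9.99999910e-01  1.95319159e-06] [-0.13439095 -0.96362776 -0.53445408] [-6.19269753e-02  6.17761479e-01  1.63150137e+00 -2.20419214e-05
  8.92671909e-01 -1.63193294e+00] -8.28545722332826e-05
```

View pics/w4.png

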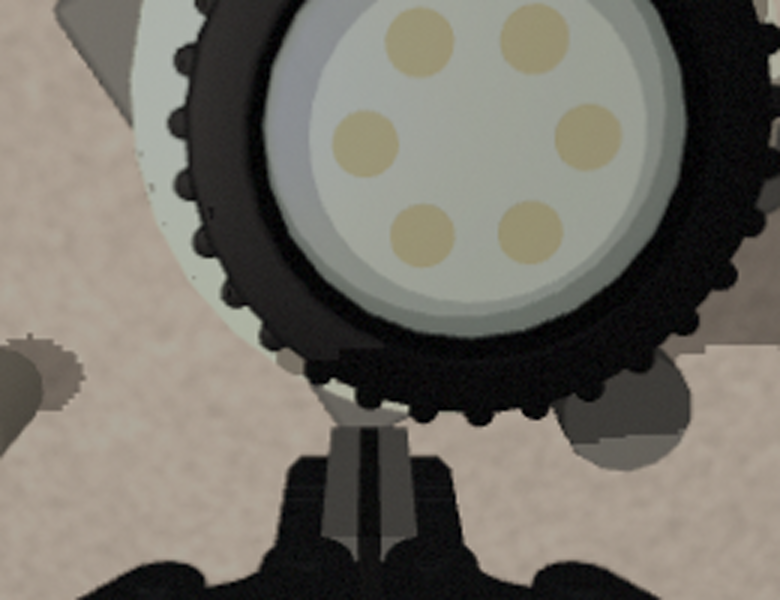

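Request:
{"name": "play_rows", "arguments": {"deltas": [[[-0.01, 0, 0], [0, 0, 0], -1], [[-0.02, 0, 0], [0, 0, 0], -1], [[-0.03, 0, 0], [0, 0, 0], -1], [[-0.04, 0, 0], [0, 0, 0], -1], [[-0.045, 0, 0], [0, 0, 0], -1]]}}

```text
time_s: 4.98
ee_pos: [0.7021, -0.0287, 0.0705]
tcp_rot: [0.001, 0.0, 1.0, -0.0]
ft_force: [1.2, 0.1, -0.7]
gripper_width: 0.0002
```

Request:
{"name": "play_rows", "arguments": {"deltas": [[[0, 0, 0.006], [0, 0, 0], -1], [[0, 0, 0.012], [0, 0, 0], -1], [[0, 0, 0.018], [0, 0, 0], -1], [[0, 0, 0.024], [0, 0, 0], -1], [[0, 0, 0.025], [0, 0, 0], -1]]}}

```text
time_s: 5.4
ee_pos: [0.6982, -0.0287, 0.0434]
tcp_rot: [-0.001, 0.0, 1.0, 0.0]
ft_force: [0.4, -0.4, -0.0]
gripper_width: 0.0001
```

Run:
```python
from h import *
im=ctrl.read_camera("scene");
w=ctrl.read_camera("wrist");cv2.imwrite("pics/w5.png",w[:,:,::-1])
o=ctrl.get_obs();e=o['ee_pos'];print(e,o['ft_force'])
p=proj([e,e+[.011,0,0],e+[0,0,.02],e+[0,0,.04]],"scene");print(p)
x,y=int(p[0][0])-60,int(p[0][1])-60
t=cv2.resize(im[y:y+100,x:x+120,::-1],None,fx=6,fy=6,interpolation=cv2.INTER_CUBIC);t=cv2.convertScaleAbs(t,alpha=2,beta=20)
for q in p: cv2.circle(t,tuple(((q-[x,y])*6+3).astype(int)),3,(255,0,255),-1)
cv2.imwrite("pics/s5.png",t)
```

```text
[ 0.69903556 -0.02869259  0.04455989] [ 0.10120485  0.47682852 -0.39849272]
[[298.45503145 264.80695102]
 [297.64603873 268.45404355]
 [297.96575986 260.67305245]
 [297.46419689 256.42907634]]
```

View pics/s5.png

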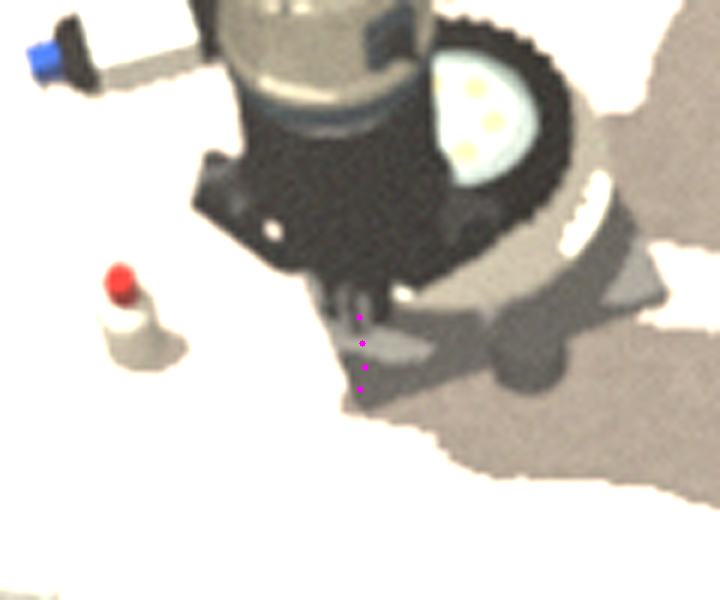

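View pics/w5.png

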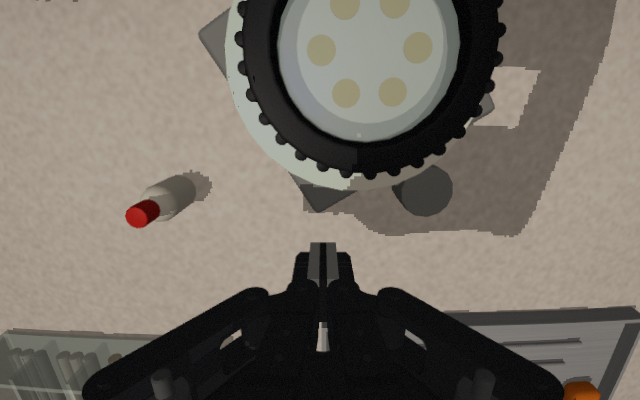

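Request:
{"name": "play_rows", "arguments": {"deltas": [[[0.006, 0, 0], [0, 0, 0], -1], [[0.012, 0, 0], [0, 0, 0], -1], [[0.018, 0, 0], [0, 0, 0], -1], [[0.024, 0, 0], [0, 0, 0], -1], [[0.028, 0, 0], [0, 0, 0], -1]]}}

```text
time_s: 5.92
ee_pos: [0.6707, -0.0287, 0.0456]
tcp_rot: [-0.0, 0.0, 1.0, -0.0]
ft_force: [-0.4, 0.5, -0.5]
gripper_width: -0.0001
```

Request:
{"name": "play_rows", "arguments": {"deltas": [[[0.002, 0, 0], [0, 0, 0], -1], [[0.004, 0, 0], [0, 0, 0], -1], [[0.006, 0, 0], [0, 0, 0], -1], [[0.007, 0, 0], [0, 0, 0], -1], [[0.008, 0, 0], [0, 0, 0], -1]]}}

```text
time_s: 6.33
ee_pos: [0.6638, -0.0287, 0.0454]
tcp_rot: [0.0, 0.0, 1.0, -0.0]
ft_force: [0.1, 0.5, -0.4]
gripper_width: 0.0002
```

Request:
{"name": "play_rows", "arguments": {"deltas": [[[0.001, 0, 0], [0, 0, 0], -1], [[0.002, 0, 0], [0, 0, 0], -1], [[0.003, 0, 0], [0, 0, 0], -1], [[0.003, 0, 0], [0, 0, 0], -1], [[0.003, 0, 0], [0, 0, 0], -1]]}}

```text
time_s: 6.75
ee_pos: [0.6607, -0.0287, 0.0453]
tcp_rot: [-0.0, 0.0, 1.0, 0.0]
ft_force: [0.2, 0.5, -0.1]
gripper_width: 0.0003
```

Run:
```python
from h import *
o=ctrl.get_obs();e=o['ee_pos'];print(e,o['ft_force'])
w=ctrl.read_camera("wrist");cv2.imwrite("pics/w6.png",cv2.resize(w[100:300,200:460,::-1],None,fx=3,fy=3,interpolation=cv2.INTER_CUBIC))
```

```text
[ 0.66074833 -0.02867313  0.04531386] [ 0.15125035  0.52710433 -0.07121361]
```

View pics/w6.png

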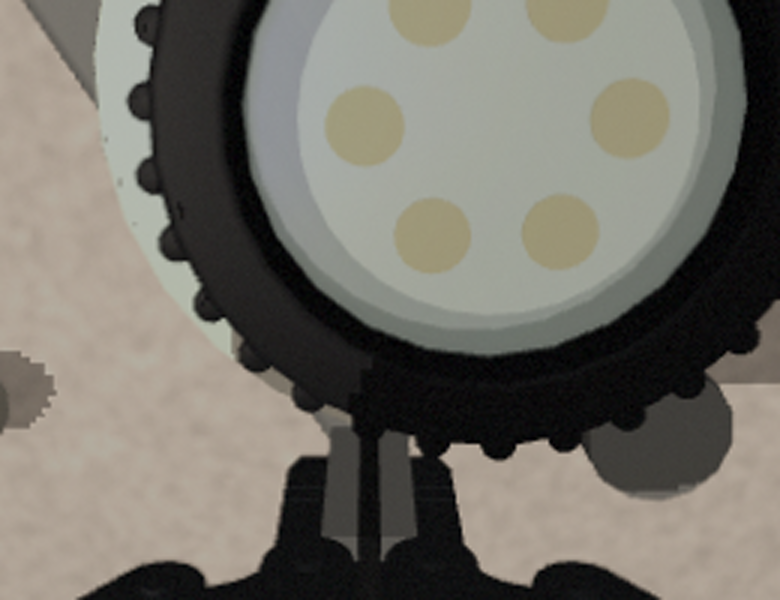

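Request:
{"name": "play_rows", "arguments": {"deltas": [[[0.001, 0, 0], [0, 0, 0], -1], [[0.002, 0, 0], [0, 0, 0], -1], [[0.003, 0, 0], [0, 0, 0], -1], [[0.003, 0, 0], [0, 0, 0], -1], [[0.003, 0, 0], [0, 0, 0], -1]]}}

```text
time_s: 7.22
ee_pos: [0.6589, -0.0287, 0.0457]
tcp_rot: [0.001, 0.0, 1.0, -0.0]
ft_force: [5.9, -0.0, -0.8]
gripper_width: -0.0002
```

```bash
cat > path.py <<'E'
import numpy as np,sys
C=np.array([.5995,-.0095]);
def path(rho=.0495,a=.0085,b=.0085,n=3000,phi0=-12.5):
    pts=[];phi=np.radians(phi0)
    # dense polyline for 2.2 orbits
    sg=lambda v:1 if v>=0 else -1
    prev=None
    for p in np.arange(np.radians(phi0),np.radians(phi0)+2.2*2*np.pi,.002):
        u=np.array([np.cos(p),np.sin(p)])
        pts.append(C+rho*u+[a*sg(u[0]),b*sg(u[1])])
    return np.array(pts)
def resample(P,ds):
    s=np.r_[0,np.cumsum(np.hypot(*np.diff(P,axis=0).T))]
    t=np.arange(0,s[-1],ds);return np.c_[np.interp(t,s,P[:,0]),np.interp(t,s,P[:,1])]
def rows(cur,z,zt,rho=.0495,a=.0085,b=.0085,ds=.006,ncall=2):
    P=resample(path(rho,a,b),.0005)
    i=np.argmin(np.hypot(*(P[:1000]-cur).T)) if True else 0
    step=int(round(ds/.0005))
    c=np.array(cur,float);zc=z
    for k in range(ncall):
        D=[]
        for j in range(1,6):
            q=P[i+step*(5*k+j)];D.append([round(-(q[0]-c[0]),4),round(q[1]-c[1],4),round(-(zt-zc)*j/5 if k==0 else 0,4)])
        c=c+[-D[-1][0],D[-1][1]]
        if k==0: zc=zt
        print(D,"-> cmd",c.round(4),zc, "phi~",np.degrees(np.arctan2(*(c-C)[::-1])).round(0))
E
python3 -c "
from path import *
rows((.6577,-.0287),.0453,.048,ncall=6)"
```

```text
[[np.float64(0.0004), np.float64(0.0064), -0.0005], [np.float64(0.0002), np.float64(0.0124), -0.0011], [np.float64(0.0002), np.float64(0.0184), -0.0016], [np.float64(0.0002), np.float64(0.0244), -0.0022], [np.float64(0.0003), np.float64(0.0304), -0.0027]] -> cmd [0.6574 0.0017] 0.048 phi~ 11.0
[[np.float64(0.0007), np.float64(0.0059), 0], [np.float64(0.0021), np.float64(0.0118), 0], [np.float64(0.0042), np.float64(0.0174), 0], [np.float64(0.0069), np.float64(0.0227), 0], [np.float64(0.0103), np.float64(0.0277), 0]] -> cmd [0.6471 0.0294] 0.048 phi~ 39.0
[[np.float64(0.004), np.float64(0.0045), 0], [np.float64(0.0084), np.float64(0.0085), 0], [np.float64(0.0134), np.float64(0.0119), 0], [np.float64(0.0187), np.float64(0.0147), 0], [np.float64(0.0243), np.float64(0.0168), 0]] -> cmd [0.6228 0.0462] 0.048 phi~ 67.0
[[np.float64(0.0058), np.float64(0.0015), 0], [np.float64(0.0117), np.float64(0.0022), 0], [np.float64(0.0177), np.float64(0.0023), 0], [np.float64(0.0237), np.float64(0.0023), 0], [np.float64(0.0297), np.float64(0.0023), 0]] -> cmd [0.5931 0.0485] 0.048 phi~ 96.0
[[np.float64(0.006), np.float64(-0.0002), 0], [np.float64(0.012), np.float64(-0.001), 0], [np.float64(0.0178), np.float64(-0.0025), 0], [np.float64(0.0233), np.float64(-0.0048), 0], [np.float64(0.0286), np.float64(-0.0077), 0]] -> cmd [0.5645 0.0408] 0.048 phi~ 125.0
[[np.float64(0.0048), np.float64(-0.0035), 0], [np.float64(0.0092), np.float64(-0.0075), 0], [np.float64(0.0131), np.float64(-0.0121), 0], [np.float64(0.0164), np.float64(-0.0171), 0], [np.float64(0.0191), np.float64(-0.0225), 0]] -> cmd [0.5454 0.0183] 0.048 phi~ 153.0
```

Request:
{"name": "play_rows", "arguments": {"deltas": [[[0.0005, 0.006, -0.0005], [0, 0, 0], -1], [[0.0005, 0.012, -0.001], [0, 0, 0], -1], [[0.0005, 0.018, -0.0016], [0, 0, 0], -1], [[0.0005, 0.024, -0.0022], [0, 0, 0], -1], [[0.0005, 0.03, -0.0027], [0, 0, 0], -1]]}}

```text
time_s: 7.63
ee_pos: [0.6612, 0.0012, 0.0485]
tcp_rot: [0.004, 0.0, 1.0, -0.0]
ft_force: [12.8, -0.5, -8.1]
gripper_width: -0.0001
```

Run:
```python
from h import *
o=ctrl.get_obs();e=o['ee_pos'];print(e,o['ft_force'],o['torque'])
w=ctrl.read_camera("wrist");cv2.imwrite("pics/w7.png",w[:,:,::-1])
```

```text
[0.66117386 0.0011862  0.04846317] [12.76286106 -0.46051012 -8.12733815] [ 0.00645025 -2.16033439  0.04539812]
```

View pics/w7.png

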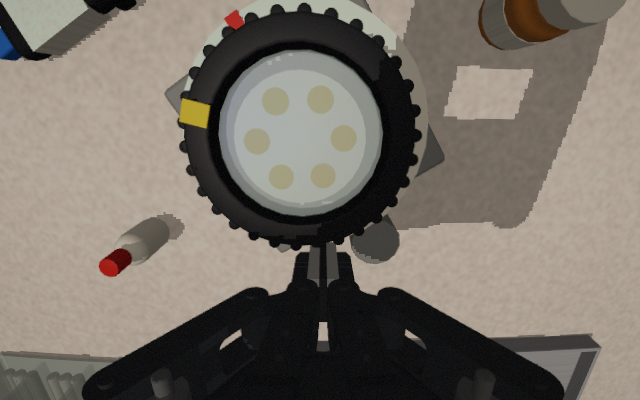

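```bash
cat > st.py <<'E'
from h import *
import sys
o=ctrl.get_obs();w=ctrl.read_camera("wrist")
cv2.imwrite(f"pics/{sys.argv[1]}.png",w[:,:,::-1])
z=float(sys.argv[2]) if len(sys.argv)>2 else .094
print(o['ee_pos'].round(4),o['ft_force'].round(1),o['time_s'])
c,r,n=ringfit(w,o,z,(.5995,-.0095));print(c.round(4),r.round(4),n,markang(w,o,c,z),markang(w,o,np.array([.5995,-.0095]),z))
E
python3 st.py w8
```

```text
[0.6609 0.0024 0.0485] [12.6  0.9 -7.1] 7.6833
[ 0.5966 -0.0079] 0.0365 180 [('mark', 699, np.float64(-102.8), np.float64(47.6)), ('red', 223, np.float64(-147.3), np.float64(68.1))] [('mark', 699, np.float64(-106.6), np.float64(46.8)), ('red', 223, np.float64(-149.7), np.float64(69.7))]
```

Request:
{"name": "play_rows", "arguments": {"deltas": [[[0.0, 0.006, 0], [0, 0, 0], -1], [[0.0015, 0.012, 0], [0, 0, 0], -1], [[0.0035, 0.0175, 0], [0, 0, 0], -1], [[0.0062, 0.023, 0], [0, 0, 0], -1], [[0.0096, 0.028, 0], [0, 0, 0], -1]]}}

```text
time_s: 8.15
ee_pos: [0.6496, 0.03, 0.0484]
tcp_rot: [0.002, 0.0, 1.0, 0.0]
ft_force: [6.6, 1.8, -0.3]
gripper_width: 0.0
```

Request:
{"name": "play_rows", "arguments": {"deltas": [[[0.004, 0.0045, 0], [0, 0, 0], -1], [[0.0084, 0.0085, 0], [0, 0, 0], -1], [[0.0134, 0.012, 0], [0, 0, 0], -1], [[0.0187, 0.0148, 0], [0, 0, 0], -1], [[0.0243, 0.017, 0], [0, 0, 0], -1]]}}

```text
time_s: 8.57
ee_pos: [0.6269, 0.0488, 0.0495]
tcp_rot: [0.004, 0.001, 1.0, 0.001]
ft_force: [8.4, 11.9, 1.8]
gripper_width: 0.0001
```

```bash
python3 st.py w9
```

```text
[0.6269 0.0488 0.0495] [ 8.4 11.9  1.8] 8.5667
[ 0.595  -0.0057] 0.0369 180 [('mark', 327, np.float64(-42.9), np.float64(50.7)), ('red', 240, np.float64(-144.9), np.float64(66.9))] [('mark', 400, np.float64(-43.2), np.float64(46.1)), ('red', 240, np.float64(-149.7), np.float64(68.6))]
```

View pics/w9.png

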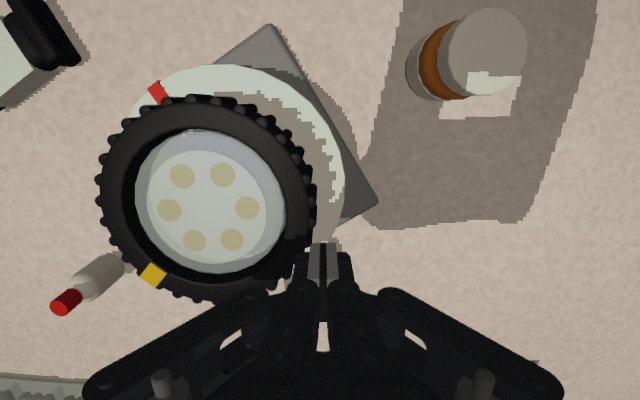

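Request:
{"name": "play_rows", "arguments": {"deltas": [[[0.006, 0.0015, 0], [0, 0, 0], -1], [[0.012, 0.002, 0], [0, 0, 0], -1], [[0.018, 0.002, 0], [0, 0, 0], -1], [[0.024, 0.002, 0], [0, 0, 0], -1], [[0.03, 0.002, 0], [0, 0, 0], -1]]}}

```text
time_s: 9.03
ee_pos: [0.5954, 0.0537, 0.0497]
tcp_rot: [0.002, 0.001, 1.0, 0.003]
ft_force: [1.5, 27.2, 8.0]
gripper_width: -0.0002
```

Request:
{"name": "play_rows", "arguments": {"deltas": [[[0.006, -0.0002, 0], [0, 0, 0], -1], [[0.012, -0.001, 0], [0, 0, 0], -1], [[0.0178, -0.0025, 0], [0, 0, 0], -1], [[0.0233, -0.0048, 0], [0, 0, 0], -1], [[0.0286, -0.0077, 0], [0, 0, 0], -1]]}}

```text
time_s: 9.45
ee_pos: [0.5624, 0.044, 0.0487]
tcp_rot: [-0.002, 0.001, 1.0, 0.002]
ft_force: [-7.4, 17.8, 10.8]
gripper_width: 0.0001
```

```bash
python3 st.py w10; python3 -c "
from path import *
import path
rows((.6577,-.0287),.0453,.048,ncall=15)" | tail -10 | sed 's/np.float64//g'
```

```text
[0.5624 0.044  0.0487] [-7.4 17.8 10.8] 9.45
[ 0.5878 -0.01  ] 0.0317 180 [('mark', None), ('red', 181, np.float64(-144.2), np.float64(58.8))] [('mark', None), ('red', 334, np.float64(-149.6), np.float64(64.7))]
[[(0.0048), (-0.0035), 0], [(0.0092), (-0.0075), 0], [(0.0131), (-0.0121), 0], [(0.0164), (-0.0171), 0], [(0.0191), (-0.0225), 0]] -> cmd [0.5454 0.0183] 0.048 phi~ 153.0
[[(0.002), (-0.0057), 0], [(0.0033), (-0.0115), 0], [(0.0039), (-0.0175), 0], [(0.0039), (-0.0235), 0], [(0.0039), (-0.0295), 0]] -> cmd [ 0.5415 -0.0112] 0.048 phi~ -178.0
[[(-0.0), (-0.006), 0], [(-0.0003), (-0.012), 0], [(-0.0013), (-0.0179), 0], [(-0.0029), (-0.0236), 0], [(-0.0053), (-0.0291), 0]] -> cmd [ 0.5468 -0.0403] 0.048 phi~ -150.0
[[(-0.0031), (-0.0052), 0], [(-0.0067), (-0.01), 0], [(-0.0109), (-0.0143), 0], [(-0.0155), (-0.0181), 0], [(-0.0206), (-0.0212), 0]] -> cmd [ 0.5674 -0.0615] 0.048 phi~ -122.0
[[(-0.0055), (-0.0026), 0], [(-0.0112), (-0.0044), 0], [(-0.017), (-0.0056), 0], [(-0.023), (-0.006), 0], [(-0.029), (-0.006), 0]] -> cmd [ 0.5964 -0.0675] 0.048 phi~ -93.0
[[(-0.006), (0.0), 0], [(-0.012), (0.0), 0], [(-0.018), (0.0004), 0], [(-0.0239), (0.0015), 0], [(-0.0296), (0.0034), 0]] -> cmd [ 0.626  -0.0641] 0.048 phi~ -64.0
[[(-0.0054), (0.0025), 0], [(-0.0105), (0.0057), 0], [(-0.0152), (0.0094), 0], [(-0.0194), (0.0137), 0], [(-0.0231), (0.0185), 0]] -> cmd [ 0.6491 -0.0456] 0.048 phi~ -36.0
[[(-0.003), (0.0051), 0], [(-0.0054), (0.0106), 0], [(-0.0071), (0.0164), 0], [(-0.0081), (0.0223), 0], [(-0.0084), (0.0283), 0]] -> cmd [ 0.6575 -0.0173] 0.048 phi~ -8.0
[[(0.0), (0.006), 0], [(0.0), (0.012), 0], [(0.0), (0.018), 0], [(0.0006), (0.0239), 0], [(0.0019), (0.0298), 0]] -> cmd [0.6556 0.0125] 0.048 phi~ 21.0
[[(0.002), (0.0057), 0], [(0.0046), (0.011), 0], [(0.0079), (0.016), 0], [(0.0118), (0.0206), 0], [(0.0161), (0.0247), 0]] -> cmd [0.6395 0.0372] 0.048 phi~ 49.0
```

View pics/w10.png

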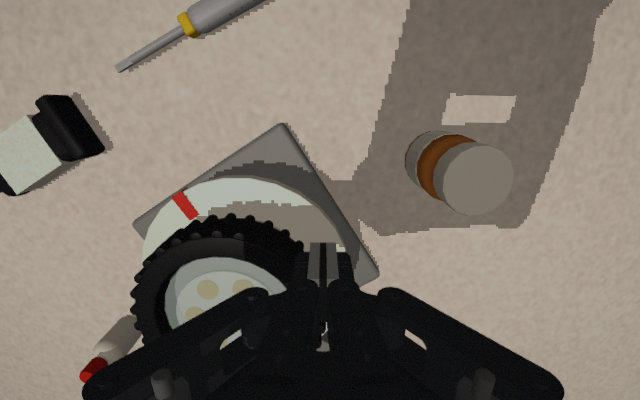

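Request:
{"name": "play_rows", "arguments": {"deltas": [[[0.0055, -0.002, 0], [0, 0, 0], -1], [[0.0102, -0.006, 0], [0, 0, 0], -1], [[0.0143, -0.0107, 0], [0, 0, 0], -1], [[0.0178, -0.0158, 0], [0, 0, 0], -1], [[0.0207, -0.0212, 0], [0, 0, 0], -1]]}}

```text
time_s: 9.92
ee_pos: [0.54, 0.0207, 0.0478]
tcp_rot: [-0.004, 0.0, 1.0, 0.001]
ft_force: [-7.7, 5.6, 6.9]
gripper_width: -0.0
```

Request:
{"name": "play_rows", "arguments": {"deltas": [[[0.0022, -0.0057, 0], [0, 0, 0], -1], [[0.0036, -0.0115, 0], [0, 0, 0], -1], [[0.0042, -0.0175, 0], [0, 0, 0], -1], [[0.0042, -0.0235, 0], [0, 0, 0], -1], [[0.0042, -0.0295, 0], [0, 0, 0], -1]]}}

```text
time_s: 10.33
ee_pos: [0.532, -0.0093, 0.047]
tcp_rot: [-0.007, 0.0, 1.0, 0.001]
ft_force: [-18.3, 3.3, 14.7]
gripper_width: -0.0
```

```bash
python3 st.py w11
python3 - <<'E'
from h import *
cv2.imwrite("pics/t11.png",cv2.resize(ctrl.read_camera("top")[100:260,220:420,::-1],None,fx=4,fy=4,interpolation=cv2.INTER_CUBIC))
E
```

```text
[ 0.532  -0.0093  0.047 ] [-18.3   3.3  14.7] 10.3333
[ 0.599  -0.0095] 0.0301 180 [('mark', None), ('red', 317, np.float64(-149.5), np.float64(64.3))] [('mark', None), ('red', 316, np.float64(-149.7), np.float64(64.7))]
```

View pics/t11.png

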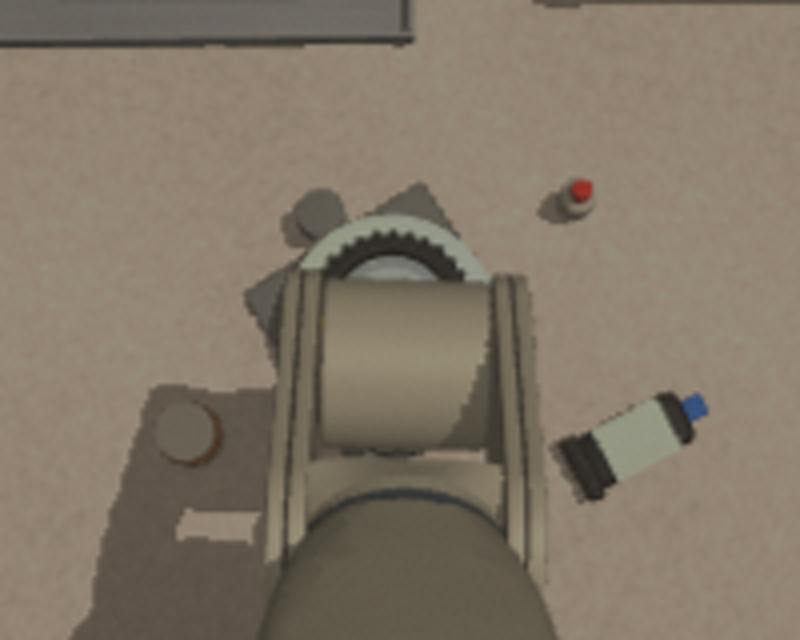

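Request:
{"name": "play_rows", "arguments": {"deltas": [[[0.0013, -0.006, 0], [0, 0, 0], -1], [[0.0018, -0.012, 0], [0, 0, 0], -1], [[0.001, -0.018, 0], [0, 0, 0], -1], [[-0.0007, -0.024, 0], [0, 0, 0], -1], [[-0.0032, -0.0295, 0], [0, 0, 0], -1]]}}

```text
time_s: 10.85
ee_pos: [0.5389, -0.0397, 0.0474]
tcp_rot: [-0.004, 0.0, 1.0, 0.0]
ft_force: [-7.5, -1.8, 3.3]
gripper_width: -0.0001
```

Request:
{"name": "play_rows", "arguments": {"deltas": [[[-0.0032, -0.0055, 0], [0, 0, 0], -1], [[-0.0069, -0.0107, 0], [0, 0, 0], -1], [[-0.0112, -0.0155, 0], [0, 0, 0], -1], [[-0.016, -0.0197, 0], [0, 0, 0], -1], [[-0.0215, -0.0235, 0], [0, 0, 0], -1]]}}

```text
time_s: 11.27
ee_pos: [0.5602, -0.0638, 0.047]
tcp_rot: [-0.004, 0.0, 1.0, -0.0]
ft_force: [-7.9, -6.3, 2.3]
gripper_width: -0.0001
```

```bash
python3 st.py w12 .095
```

```text
[ 0.5602 -0.0638  0.047 ] [-7.9 -6.3  2.3] 11.2667
[ 0.5858 -0.0057] 0.0314 180 [('mark', 203, np.float64(165.6), np.float64(41.9)), ('red', 215, np.float64(-139.8), np.float64(59.5))] [('mark', 469, np.float64(161.3), np.float64(48.7)), ('red', 355, np.float64(-149.9), np.float64(64.6))]
```

View pics/w12.png

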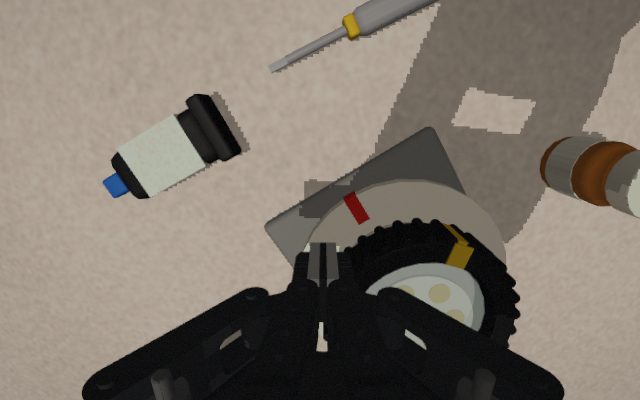

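Request:
{"name": "play_rows", "arguments": {"deltas": [[[-0.0055, -0.003, 0], [0, 0, 0], -1], [[-0.0115, -0.0055, 0], [0, 0, 0], -1], [[-0.0175, -0.0068, 0], [0, 0, 0], -1], [[-0.0235, -0.0072, 0], [0, 0, 0], -1], [[-0.0295, -0.0072, 0], [0, 0, 0], -1]]}}

```text
time_s: 11.73
ee_pos: [0.5917, -0.0738, 0.0476]
tcp_rot: [-0.002, -0.0, 1.0, -0.002]
ft_force: [-3.3, -20.2, 1.9]
gripper_width: -0.0001
```

Request:
{"name": "play_rows", "arguments": {"deltas": [[[-0.006, 0, 0], [0, 0, 0], -1], [[-0.012, 0, 0], [0, 0, 0], -1], [[-0.018, 0.0006, 0], [0, 0, 0], -1], [[-0.024, 0.002, 0], [0, 0, 0], -1], [[-0.0295, 0.0039, 0], [0, 0, 0], -1]]}}

```text
time_s: 12.15
ee_pos: [0.6237, -0.0687, 0.048]
tcp_rot: [-0.0, 0.0, 1.0, -0.001]
ft_force: [1.5, -8.9, -1.7]
gripper_width: -0.0002
```

Request:
{"name": "play_rows", "arguments": {"deltas": [[[-0.0054, 0.0025, 0], [0, 0, 0], -1], [[-0.0105, 0.0057, 0], [0, 0, 0], -1], [[-0.0152, 0.0094, 0], [0, 0, 0], -1], [[-0.0196, 0.0137, 0], [0, 0, 0], -1], [[-0.0235, 0.0185, 0], [0, 0, 0], -1]]}}

```text
time_s: 12.57
ee_pos: [0.6486, -0.0496, 0.0484]
tcp_rot: [0.001, 0.0, 1.0, -0.001]
ft_force: [5.6, -8.0, -3.4]
gripper_width: -0.0001
```

```bash
python3 st.py w13 .096
```

```text
[ 0.6486 -0.0496  0.0484] [ 5.6 -8.  -3.4] 12.5667
[ 0.5954 -0.0112] 0.0363 174 [('mark', 645, np.float64(-88.5), np.float64(44.2)), ('red', 428, np.float64(-149.4), np.float64(61.7))] [('mark', 664, np.float64(-93.7), np.float64(45.8)), ('red', 450, np.float64(-149.8), np.float64(65.7))]
```

View pics/w13.png

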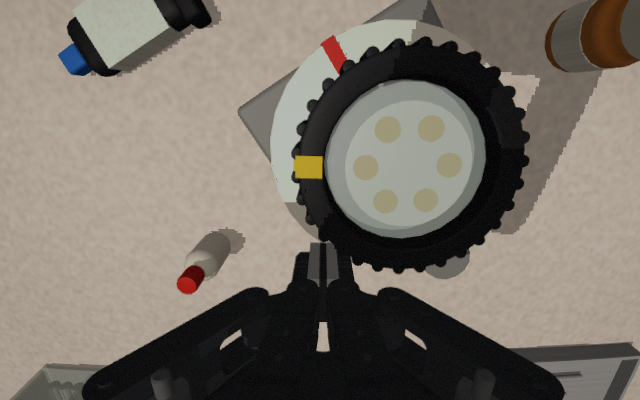

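Request:
{"name": "play_rows", "arguments": {"deltas": [[[-0.0032, 0.0051, -0.0005], [0, 0, 0], -1], [[-0.006, 0.0106, -0.001], [0, 0, 0], -1], [[-0.008, 0.0164, -0.0015], [0, 0, 0], -1], [[-0.0095, 0.0223, -0.002], [0, 0, 0], -1], [[-0.01, 0.0283, -0.002], [0, 0, 0], -1]]}}

```text
time_s: 13.03
ee_pos: [0.6599, -0.0207, 0.0503]
tcp_rot: [0.003, 0.0, 1.0, -0.001]
ft_force: [12.3, -5.4, -7.4]
gripper_width: 0.0002
```

Request:
{"name": "play_rows", "arguments": {"deltas": [[[0, 0.006, 0], [0, 0, 0], -1], [[0, 0.012, 0], [0, 0, 0], -1], [[0, 0.018, 0], [0, 0, 0], -1], [[0.0006, 0.024, 0], [0, 0, 0], -1], [[0.0019, 0.03, 0], [0, 0, 0], -1]]}}

```text
time_s: 13.45
ee_pos: [0.6589, 0.0108, 0.0505]
tcp_rot: [0.004, 0.001, 1.0, 0.0]
ft_force: [12.0, 2.1, -7.5]
gripper_width: 0.0001
```

Request:
{"name": "play_rows", "arguments": {"deltas": [[[0.002, 0.0057, 0], [0, 0, 0], -1], [[0.0046, 0.0112, 0], [0, 0, 0], -1], [[0.0079, 0.0164, 0], [0, 0, 0], -1], [[0.0118, 0.0212, 0], [0, 0, 0], -1], [[0.0161, 0.0255, 0], [0, 0, 0], -1]]}}

```text
time_s: 13.87
ee_pos: [0.6428, 0.0375, 0.0513]
tcp_rot: [0.004, 0.0, 1.0, 0.001]
ft_force: [9.5, 6.4, -0.4]
gripper_width: 0.0004
```

```bash
python3 st.py w14 .096
```

```text
[0.6428 0.0375 0.0513] [ 9.5  6.4 -0.4] 13.8667
[ 0.5951 -0.0055] 0.0364 180 [('mark', 423, np.float64(4.4), np.float64(49.5)), ('red', 141, np.float64(-144.8), np.float64(69.2))] [('mark', 431, np.float64(9.8), np.float64(45.8)), ('red', 141, np.float64(-149.6), np.float64(70.7))]
```

View pics/w14.png

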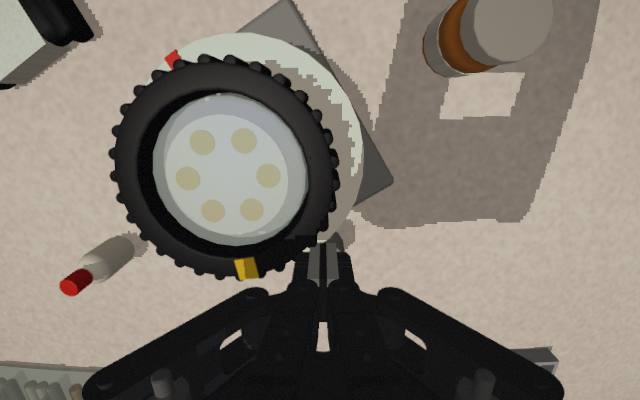

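Request:
{"name": "play_rows", "arguments": {"deltas": [[[0.0045, 0.0045, 0], [0, 0, 0], -1], [[0.0095, 0.008, 0], [0, 0, 0], -1], [[0.015, 0.0108, 0], [0, 0, 0], -1], [[0.0205, 0.0127, 0], [0, 0, 0], -1], [[0.026, 0.0138, 0], [0, 0, 0], -1]]}}

```text
time_s: 14.33
ee_pos: [0.6163, 0.0525, 0.0517]
tcp_rot: [0.003, 0.001, 1.0, 0.002]
ft_force: [7.7, 14.0, 3.8]
gripper_width: -0.0
```

Request:
{"name": "play_rows", "arguments": {"deltas": [[[0.006, 0.0004, 0], [0, 0, 0], -1], [[0.012, 0.0005, 0], [0, 0, 0], -1], [[0.018, 0.0005, 0], [0, 0, 0], -1], [[0.024, 0.0004, 0], [0, 0, 0], -1], [[0.03, -0.0003, 0], [0, 0, 0], -1]]}}

```text
time_s: 14.75
ee_pos: [0.5834, 0.0532, 0.0514]
tcp_rot: [0.001, 0.001, 1.0, 0.002]
ft_force: [-0.9, 18.0, 8.9]
gripper_width: -0.0002
```

Request:
{"name": "play_rows", "arguments": {"deltas": [[[0.006, -0.0015, 0], [0, 0, 0], -1], [[0.0115, -0.0037, 0], [0, 0, 0], -1], [[0.017, -0.0065, 0], [0, 0, 0], -1], [[0.022, -0.01, 0], [0, 0, 0], -1], [[0.0265, -0.0139, 0], [0, 0, 0], -1]]}}

```text
time_s: 15.17
ee_pos: [0.5534, 0.0381, 0.0504]
tcp_rot: [-0.003, 0.001, 1.0, 0.001]
ft_force: [-9.8, 14.7, 11.4]
gripper_width: 0.0
```

Request:
{"name": "play_rows", "arguments": {"deltas": [[[0.0047, -0.0037, 0], [0, 0, 0], -1], [[0.0084, -0.0085, 0], [0, 0, 0], -1], [[0.0114, -0.0137, 0], [0, 0, 0], -1], [[0.0139, -0.0192, 0], [0, 0, 0], -1], [[0.0156, -0.0249, 0], [0, 0, 0], -1]]}}

```text
time_s: 15.58
ee_pos: [0.5362, 0.0116, 0.0496]
tcp_rot: [-0.004, 0.0, 1.0, 0.001]
ft_force: [-9.2, 5.0, 8.6]
gripper_width: -0.0001
```

```bash
python3 st.py w15 .097
```

```text
[0.5362 0.0116 0.0496] [-9.2  5.   8.6] 15.5833
[ 0.5987 -0.0087] 0.0301 180 [('mark', None), ('red', 300, np.float64(-148.7), np.float64(64.6))] [('mark', None), ('red', 298, np.float64(-149.7), np.float64(64.8))]
```

View pics/w15.png

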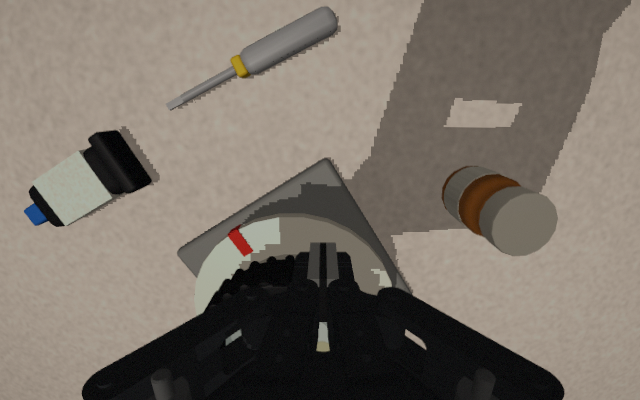

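Request:
{"name": "play_rows", "arguments": {"deltas": [[[0.0012, -0.006, 0], [0, 0, 0], -1], [[0.0019, -0.012, 0], [0, 0, 0], -1], [[0.0021, -0.018, 0], [0, 0, 0], -1], [[0.0021, -0.024, 0], [0, 0, 0], -1], [[0.0021, -0.03, 0], [0, 0, 0], -1]]}}

```text
time_s: 16.05
ee_pos: [0.5322, -0.019, 0.0492]
tcp_rot: [-0.006, 0.0, 1.0, 0.0]
ft_force: [-13.3, 0.5, 10.5]
gripper_width: 0.0
```

```bash
python3 st.py w16 .098
```

```text
[ 0.5322 -0.019   0.0492] [-13.3   0.5  10.5] 16.05
[ 0.5985 -0.0098] 0.0301 180 [('mark', None), ('red', 299, np.float64(-149.5), np.float64(64.0))] [('mark', None), ('red', 299, np.float64(-149.7), np.float64(64.8))]
```

View pics/w16.png

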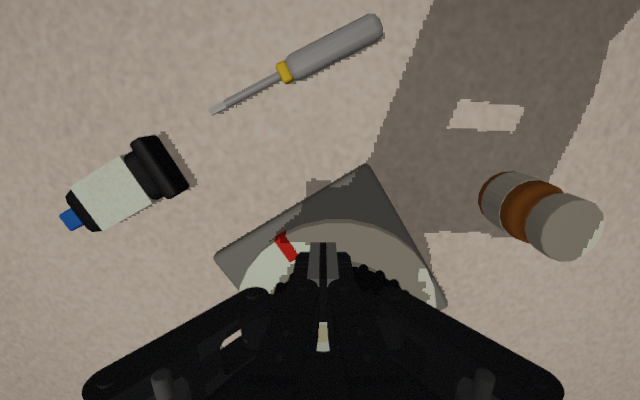

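Request:
{"name": "play_rows", "arguments": {"deltas": [[[-0.0005, -0.004, 0], [0, 0, 0], -1], [[-0.001, -0.008, 0], [0, 0, 0], -1], [[-0.0019, -0.0118, 0], [0, 0, 0], -1], [[-0.0031, -0.0156, 0], [0, 0, 0], -1], [[-0.0046, -0.0192, 0], [0, 0, 0], -1]]}}

```text
time_s: 16.52
ee_pos: [0.5385, -0.0387, 0.0493]
tcp_rot: [-0.005, 0.0, 1.0, 0.0]
ft_force: [-8.7, -1.3, 5.8]
gripper_width: 0.0001
```

```bash
python3 st.py w17 .098
```

```text
[ 0.5385 -0.0387  0.0493] [-8.7 -1.3  5.8] 16.5167
[ 0.5986 -0.0107] 0.0303 180 [('mark', None), ('red', 194, np.float64(-150.4), np.float64(66.9))] [('mark', None), ('red', 192, np.float64(-149.9), np.float64(68.3))]
```

View pics/w17.png

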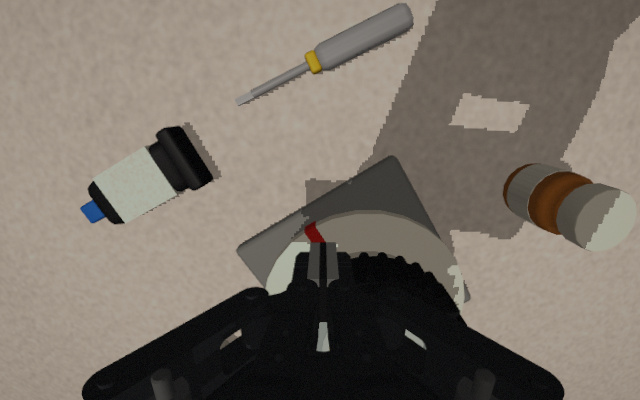

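Request:
{"name": "play_rows", "arguments": {"deltas": [[[0.009, -0.004, 0], [0, 0, 0], -1], [[0.018, -0.008, 0], [0, 0, 0], -1], [[0.018, -0.008, -0.015], [0, 0, 0], -1], [[0.018, -0.008, -0.035], [0, 0, 0], -1], [[0.018, -0.008, -0.055], [0, 0, 0], -1]]}}

```text
time_s: 16.98
ee_pos: [0.5238, -0.0466, 0.1051]
tcp_rot: [-0.001, 0.001, 1.0, 0.0]
ft_force: [0.5, -0.7, -0.0]
gripper_width: -0.0001
```

Request:
{"name": "play_rows", "arguments": {"deltas": [[[-0.02, 0.0, -0.015], [0, 0, 0], -1], [[-0.055, 0.005, -0.015], [0, 0, 0], -1], [[-0.09, 0.01, -0.015], [0, 0, 0], -1], [[-0.125, 0.015, -0.015], [0, 0, 0], -1], [[-0.15, 0.02, -0.015], [0, 0, 0], -1]]}}

```text
time_s: 17.4
ee_pos: [0.6776, -0.0265, 0.1205]
tcp_rot: [0.001, 0.0, 1.0, 0.0]
ft_force: [0.5, -0.7, -0.4]
gripper_width: -0.0
```

```bash
python3 st.py w18 .098
```

```text
[ 0.6776 -0.0265  0.1205] [ 0.5 -0.7 -0.4] 17.4
[ 0.5976 -0.0096] 0.0365 180 [('mark', 381, np.float64(-156.9), np.float64(46.4)), ('red', 150, np.float64(-148.9), np.float64(66.4))] [('mark', 381, np.float64(-157.7), np.float64(48.2)), ('red', 150, np.float64(-149.7), np.float64(68.1))]
```

View pics/w18.png

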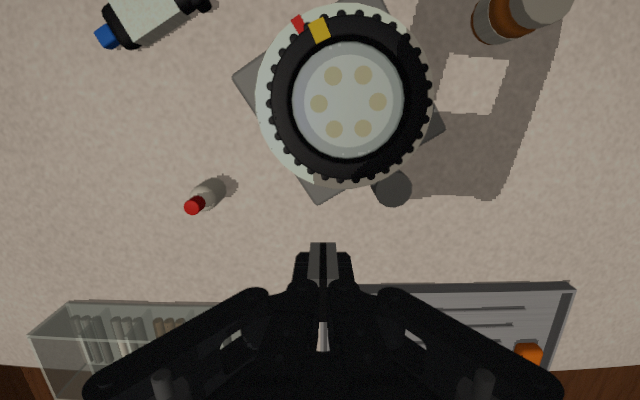

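Request:
{"name": "play_rows", "arguments": {"deltas": [[[-0.002, 0.013, 0.014], [0, 0, 0], -1], [[-0.002, 0.013, 0.03], [0, 0, 0], -1], [[-0.002, 0.013, 0.046], [0, 0, 0], -1], [[-0.002, 0.013, 0.06], [0, 0, 0], -1], [[-0.002, 0.013, 0.068], [0, 0, 0], -1]]}}

```text
time_s: 17.87
ee_pos: [0.6746, -0.0131, 0.0491]
tcp_rot: [-0.002, 0.0, 1.0, 0.0]
ft_force: [-1.2, 0.5, -0.1]
gripper_width: -0.0003
```

Request:
{"name": "play_rows", "arguments": {"deltas": [[[0.004, 0, 0], [0, 0, 0], -1], [[0.008, 0, 0], [0, 0, 0], -1], [[0.012, 0, 0], [0, 0, 0], -1], [[0.015, 0, 0], [0, 0, 0], -1], [[0.018, 0, 0], [0, 0, 0], -1]]}}

```text
time_s: 18.28
ee_pos: [0.6619, -0.0137, 0.0537]
tcp_rot: [0.003, 0.001, 1.0, -0.0]
ft_force: [11.0, 0.4, -2.1]
gripper_width: -0.0
```

```bash
python3 st.py w19 .098
```

```text
[ 0.6619 -0.0137  0.0537] [11.   0.4 -2.1] 18.2833
[ 0.5963 -0.0089] 0.0356 180 [('mark', 856, np.float64(-155.3), np.float64(45.6)), ('red', 158, np.float64(-147.9), np.float64(68.1))] [('mark', 856, np.float64(-157.6), np.float64(48.3)), ('red', 158, np.float64(-149.7), np.float64(70.6))]
```

Request:
{"name": "play_rows", "arguments": {"deltas": [[[0, 0.002, 0], [0, 0, 0], -1], [[0, 0.004, 0], [0, 0, 0], -1], [[0, 0.006, 0], [0, 0, 0], -1], [[0, 0.0075, 0], [0, 0, 0], -1], [[0, 0.0075, 0], [0, 0, 0], -1]]}}

```text
time_s: 18.75
ee_pos: [0.6624, -0.0063, 0.0536]
tcp_rot: [0.003, 0.0, 1.0, -0.0]
ft_force: [6.5, -1.3, -2.7]
gripper_width: 0.0
```

```bash
python3 st.py w20 .098
```

```text
[ 0.6624 -0.0063  0.0536] [ 6.5 -1.3 -2.7] 18.75
[ 0.5963 -0.0083] 0.0356 180 [('mark', 839, np.float64(-146.8), np.float64(46.1)), ('red', 128, np.float64(-147.4), np.float64(69.1))] [('mark', 839, np.float64(-150.0), np.float64(48.2)), ('red', 128, np.float64(-149.6), np.float64(71.1))]
```

View pics/w20.png

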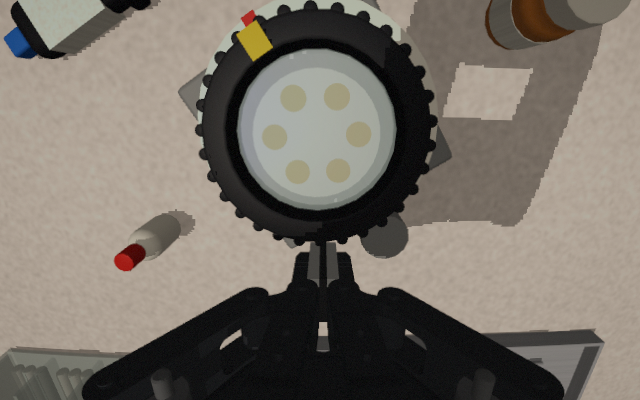

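Request:
{"name": "play_rows", "arguments": {"deltas": [[[-0.003, 0, 0], [0, 0, 0], -1], [[-0.006, 0, 0], [0, 0, 0], -1], [[-0.011, 0, 0], [0, 0, 0], -1], [[-0.017, 0, 0], [0, 0, 0], -1], [[-0.022, 0, 0], [0, 0, 0], -1]]}}

```text
time_s: 19.22
ee_pos: [0.682, -0.0061, 0.0521]
tcp_rot: [0.0, 0.0, 1.0, 0.0]
ft_force: [0.4, -0.0, 0.1]
gripper_width: -0.0
```

Request:
{"name": "play_rows", "arguments": {"deltas": [[[-0.002, 0, -0.015], [0, 0, 0], -1], [[-0.004, 0, -0.04], [0, 0, 0], -1], [[-0.006, 0, -0.07], [0, 0, 0], -1], [[-0.008, 0, -0.095], [0, 0, 0], -1], [[-0.01, 0, -0.11], [0, 0, 0], -1]]}}

```text
time_s: 19.63
ee_pos: [0.6933, -0.0061, 0.1653]
tcp_rot: [0.002, 0.0, 1.0, -0.0]
ft_force: [0.8, -0.1, 0.4]
gripper_width: 0.0
```

Request:
{"name": "play_rows", "arguments": {"deltas": [[[0, 0, -0.01], [0, 0, 0], -1], [[0, 0, -0.015], [0, 0, 0], -1], [[0, 0, -0.015], [0, 0, 0], -1], [[0, 0, -0.015], [0, 0, 0], -1], [[0, 0, -0.015], [0, 0, 0], -1]]}}

```text
time_s: 20.05
ee_pos: [0.6905, -0.0061, 0.1754]
tcp_rot: [-0.001, 0.0, 1.0, 0.0]
ft_force: [0.1, -0.2, 0.1]
gripper_width: -0.0002
```

```bash
python3 st.py w21 .098
```

```text
[ 0.6905 -0.0061  0.1754] [ 0.1 -0.2  0.1] 20.05
[ 0.5984 -0.0084] 0.037 180 [('mark', 233, np.float64(-148.3), np.float64(47.5)), ('red', 69, np.float64(-148.3), np.float64(69.4))] [('mark', 233, np.float64(-150.1), np.float64(47.9)), ('red', 69, np.float64(-149.6), np.float64(69.7))]
```

View pics/w21.png

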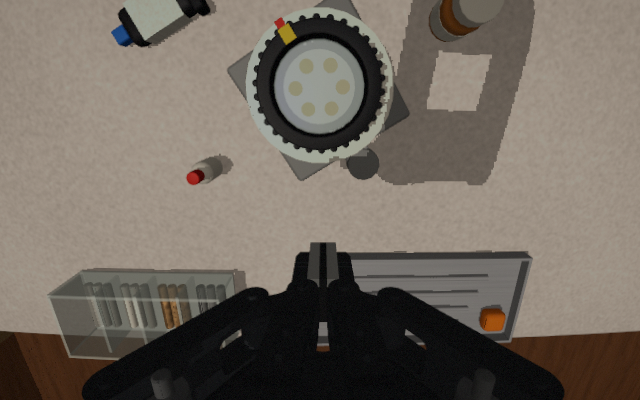

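Mark at (287,33) lies opposite the red line at (279,22). They agree to within 0.5° and the hand is clear of everything, so I'm handing in.

```bash
python3 -c "
from bench import ctrl
print(ctrl.close_job())"
```

```text
the job is handed in; nothing more can be done
None
```

I turned the lens ring anticlockwise with the shut fingertips around its rim, and the yellow mark now sits opposite the red line at the second pass, two full turns from tight. It started about 12° past the line, passed it once, and needed a short 8° final push to line up.

- **Final check (wrist camera):** the mark is at −148.3° and the red line at −148.3° about the fitted ring centre. About my earlier fixed estimate of the centre they differ by 0.5°.
- **Hand:** it is shut, about 110 mm above the ring's top at its lowest point, and the force reading is near zero. The job was handed in at about 20 s.
- **Forces:** the largest force seen at the end of a move was about 28 N. That was at the fingertip, pressing sideways on the rim.
- **Other things on the bench:** nothing but the ring was touched as far as the pictures and forces show. The last picture shows only the dropper, cartridge and part of the jar, all standing. I did not check the cup, syringe or elevator again at the end.

**Checks that disagreed:**
- **Fingertips:** pictures and contact put them about 37 mm above the stated TCP, so I worked about 25 mm lower than planned.
- **Ring centre:** the cameras differed by up to about 5 mm, so I settled it by touching the ring.
- **Turn count:** the mark was hidden under the hand for about 160° of the second turn. I counted through that gap from the fingertip travel, and the mark reappeared close to where expected.

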